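# Put the hardness tester's accessories back into their cut-out tray

### The arm

A 6-joint arm with a two-finger parallel gripper is mounted at the origin on the work surface; the furniture and walls round the work are solid. World frame = base frame: x ahead of the robot, y to its left, z up, the work surface at z = 0. Lengths are in m, angles in degrees, forces in N, time in s.
With the tool pointing down it reaches from about 0.325 to 0.85 m from the base axis. Payload 15.5 kg.
Tool frame: the origin (TCP) lies at the very end of the fingers, on their centre line; the grasp point (between the pads) lies arm.grip_depth behind it (arm.grip_depth is the distance from the TCP to the grasp point, in m); z points along the fingers, y is the line along which they close (so a half turn about z gives the same grasp; the last joint's range is limited). The gripper opens to 91 mm and grips with 3 to 60 N. Pads are 32 mm wide; open, the fingers measure 118 mm over their backs; the gripper's body (76 mm by 178 mm) begins 60 mm behind the grasp point.
Start: joints at [71.706, 28.281, 77.091, -0, 74.628, -5.472], TCP at [0.139, 0.609, 0.214] pointing down, gripper open.
Joint ranges: [-166.48, 166.48], [-47.26, 123.95], [12.59, 153.08], [-70.14, 250.14], [6.76, 159.57], [-176.63, 176.63]. Speed limits (degrees/s): [108.29, 108.29, 147.25, 172.46, 172.46, 172.46].

### API

Orientations are given as a 3x3 rotation matrix whose columns are the frame's x, y, z axes.
In Python, from rig import arm gives the robot as it stands. Calls block until the motion is done:
- arm.move_to(position, orientation): joint-space move of the TCP to a pose.
- arm.move_l(position, orientation=None, feed=0.15): straight line of the TCP; orientation=None keeps the orientation; feed is the mean speed in m/s.
- arm.move_joints(angles): joint-space move.
- arm.grip(opening): finger opening in m; the grip force is fixed at half the most; returns when the fingers have stopped.
- arm.sleep(seconds).
- arm.solve_ik(position, orientation): joint angles nearest the present ones, or None.
- arm.snapshot(name): name is "scene" or "top" or "wrist"; returns the picture (400x640x3 uint8, red, green, blue); there is no depth.
- arm.get_calibration(name): a dict with "intrinsics" (3x3 intrinsics, pixels), "cam_to_world" (4x4, takes a point from camera to world coordinates). Camera axes: x right, y down, z forward; pixel columns grow to the right and rows downward; lengths in m; the calibration is good to about 2 mm. A picture is of the moment at which its call begins: read the wrist's pose just before it. get_calibration takes no time and is no camera call; for the wrist camera it gives the pose at the moment of the call.
A pose or a line that the arm cannot do raises arm.Unreachable and nothing moves.
- arm.sign_off(): hands the job in; it is judged then, once.
Readings, each from a call of its own:
- arm.current_t(): time.
- arm.current_joint_positions(): joint angles.
- arm.current_dq(): joint speeds.
- arm.current_tau(): joint torques, N m.
- arm.current_ee_pos(): TCP position.
- arm.current_tool_rot(): TCP orientation.
- arm.current_force(): force on the tool from outside, world axes, zero at the start.
- arm.current_torque(): the same for the moment, N m.
- arm.current_width(): finger opening in m.
- arm.current_grasp_force(): force on a finger pad.
Only numpy, scipy, OpenCV 4.12 (cv2) and the standard library are available. Lean on these libraries where they do the work, as an engineer would, in place of code of your own. Each camera call takes 0.05 s, during which the arm holds its last target. There are 200 camera calls.

### The job

Put the hardness tester's four loose accessories back into the cut-out tray: the steel reference block, the V anvil, the folding loupe and the black hex key, each lying flat and fully home in the recess of its own shape. Somebody has left a black specimen in the V anvil's recess: take it out and stand it, polished face up, on the folded white wipes.

Things in the scene. Friction and masses are not known exactly. Their poses are not given: they have to be found in the camera images.
- ref_block: Hardness reference block: flat bright steel disc, 60 mm diameter, 11 mm thick, 0.24 kg, lying on the grey-green bench mat, whose top is 2 mm above the bench. Origin: centre of the underside, z up.
- vee_anvil: V anvil: bright steel round body of 40 mm diameter and 17 mm height with two prongs on top that form a V (28 mm high in all), standing on the mat, 0.16 kg. Grip it across the round body. Origin: centre of the underside, z up.
- folding_loupe: Folded pocket loupe with a grey metal cover, oblong, 24 mm wide (its x), 44 mm long (its y), 17 mm high, lying flat on the mat, 48 g. Origin: centre of the underside, z up. Symmetrical enough to go into its recess either way round.
- hex_key: Black L-shaped hex key lying flat on the mat, 8 mm thick, 34 g. Origin: underside, centre of the 38 x 109 mm outline, z up. Long arm along y from -55 to +54 mm, 8 mm wide, middle line at x = -15 mm; short arm along +x at its +y end, middle line at y = +50 mm, reaching x = +19 mm. Balances at x = -11, y = +9 mm: grip across the long arm near y = +5 mm.
- left_specimen: Metallographic specimen: black resin puck, 30 mm diameter, 15 mm high, with a bright half-round metal face on top, 21 g. It stands in the recess of the V anvil's insert. Origin: centre of the underside, z up. (Other black pucks on the bench are not part of the job.)
- wipes: Pad of folded white lint-free wipes, fixed on the mat, 67 x 100 mm, 14 mm thick. Its flat top, 14 mm above the mat, reaches from x = -25 to +31 mm and y = -49 to +45 mm. Origin: centre of the underside.
- block_insert: Dark-blue foam insert, 88 (x) x 130 (y) x 10 mm, one of four in changing places in an aluminium tray, rim 2 mm higher. Origin: centre of its underside, 4 mm above the bench; yellow recess floor at z = +5 mm, mouth flanked by a 2.5 mm bevel. For the reference block: round recess at the centre, 70 mm across at the floor.
- anvil_insert: Dark-blue foam insert, 88 (x) x 130 (y) x 10 mm, one of four in changing places in an aluminium tray, rim 2 mm higher. Origin: centre of its underside, 4 mm above the bench; yellow recess floor at z = +5 mm, mouth flanked by a 2.5 mm bevel. For the V anvil, turned any way: round recess at the centre, 50 mm across at the floor.
- loupe_insert: Dark-blue foam insert, 88 (x) x 130 (y) x 10 mm, one of four in changing places in an aluminium tray, rim 2 mm higher. Origin: centre of its underside, 4 mm above the bench; yellow recess floor at z = +5 mm, mouth flanked by a 2.5 mm bevel. For the loupe: oblong recess at the centre, 34 mm (x) by 54 mm (y) at the floor.
- key_insert: Dark-blue foam insert, 88 (x) x 130 (y) x 10 mm, one of four in changing places in an aluminium tray, rim 2 mm higher. Origin: centre of its underside, 4 mm above the bench; yellow recess floor at z = +5 mm, mouth flanked by a 2.5 mm bevel. For the hex key: L-shaped recess, slots 18 mm wide, with a finger notch across the long one; the key is home with its origin, x and y axes on the insert's.
There are look-alikes about, which are no part of the job. What is shaped like the hex_key but green is not meant.

How it is judged:
By the outcome, as a careful person would: the job done as asked, in the order asked, and still so for the second after the job is handed in, with the robot touching nothing.
It also fails if it takes over 120 s, if anything falls off the work surface, if the arm or the gripper's body presses on something with over 40 N, if the wrist force passes 120 N, or if a joint passes its speed limit or range.

## Working session

There is one attempt and no reset: what is moved stays moved. The work goes in short steps, each a Python script; the robot and the scene stay as the last script left them, time stands still between calls to the robot, and variables do not carry over. Pictures are saved under pics/ and viewed, at most 14 in all, crops included, and the job is handed in when it is done.

```bash
ls; mkdir -p pics
python3 - <<'E'
from rig import arm
import cv2,numpy as np
np.set_printoptions(precision=4,suppress=True)
for n in("top","scene"):
    cv2.imwrite(f"pics/{n}0.png",arm.snapshot(n)[...,::-1])
    c=arm.get_calibration(n);print(n,c["intrinsics"],c["cam_to_world"])
print(arm.grip_depth,arm.current_tool_rot(),arm.current_t())
c=arm.get_calibration("wrist");print(c["intrinsics"],c["cam_to_world"])
E
```

```text
pics
top [[470.7103   0.     317.1084]
 [  0.     470.7103 203.7569]
 [  0.       0.       1.    ]] [[ 0.0027 -0.9855  0.1695  0.282 ]
 [-1.     -0.0032 -0.0031 -0.2742]
 [ 0.0036 -0.1695 -0.9855  1.5855]
 [ 0.      0.      0.      1.    ]]
scene [[461.5752   0.     326.0694]
 [  0.     461.5752 198.1032]
 [  0.       0.       1.    ]] [[-0.6196 -0.6277  0.4713  0.001 ]
 [-0.7849  0.494  -0.374   0.1836]
 [ 0.0019 -0.6017 -0.7988  0.9918]
 [ 0.      0.      0.      1.    ]]
0.0188 [[-0.9751  0.2219 -0.0003]
 [ 0.2219  0.9751 -0.0011]
 [ 0.0001 -0.0011 -1.    ]] 0.1
[[282.8345   0.     325.1735]
 [  0.     282.8345 204.3443]
 [  0.       0.       1.    ]] [[ 0.2204  0.9411  0.2564  0.0665]
 [ 0.9754 -0.2121 -0.06    0.6239]
 [-0.002   0.2633 -0.9647  0.3845]
 [ 0.      0.      0.      1.    ]]
```

View pics/top0.png

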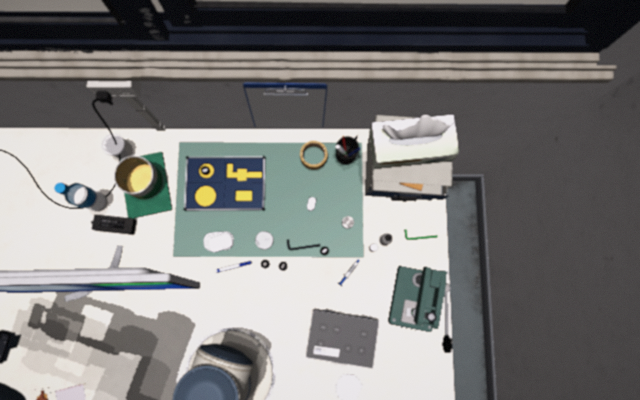

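View pics/scene0.png

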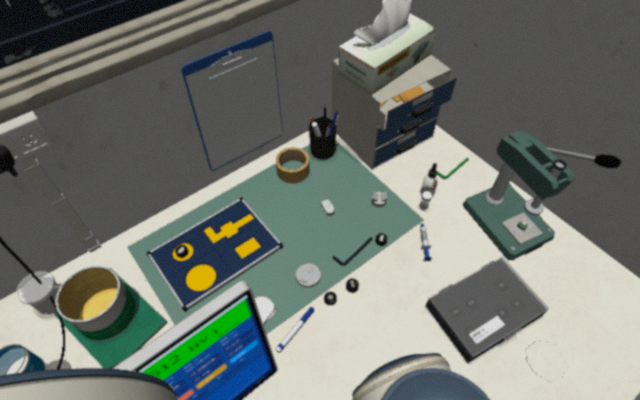

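Top view: tray at (225,183), wipes (217,241), steel disc (264,240), black key (303,246), loupe (311,203), anvil (347,222), and the green key (420,237) is not meant. Puck in the ring recess at (206,171). I'll enlarge to confirm.

Run:
```python
import cv2,numpy as np
a=cv2.imread("pics/top0.png")[140:275,170:370]
a=cv2.resize(a,None,fx=4,fy=4,interpolation=cv2.INTER_CUBIC)
cv2.imwrite("pics/top0c.png",a)
```

```text
(no output)
```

View pics/top0c.png

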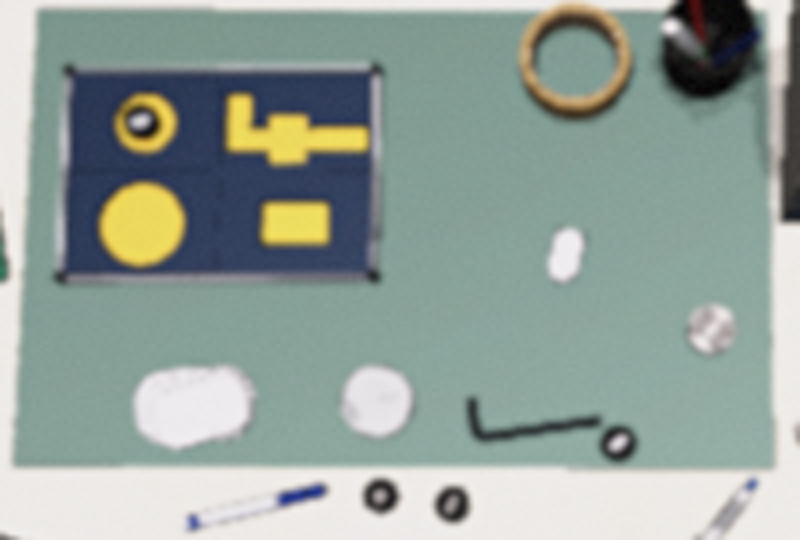

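The crop shows the tray (specimen in the upper-left recess, crop (142,122)), key recess upper right, block recess lower left, loupe recess lower right. The black L at (530,420) is the hex key; (565,255) the loupe; (712,328) the V anvil; (377,400) the disc; (193,405) the wipes.

```bash
cat > h.py <<'E'
from rig import arm
import cv2,numpy as np
np.set_printoptions(precision=4,suppress=True)
def ray(uv,z,K,T):
    uv=np.atleast_2d(uv).astype(float)
    d=np.c_[uv,np.ones(len(uv))]@np.linalg.inv(K).T@T[:3,:3].T
    o=T[:3,3];return o+d*((z-o[2])/d[:,2])[:,None]
def R(yaw):  # tool down; closing axis y at angle yaw (deg) from world +y
    a=np.radians(yaw);c,s=np.cos(a),np.sin(a)
    return np.array([[-c,-s,0],[-s,c,0],[0,0,-1.]])
def shot(name,file=None):
    c=arm.get_calibration(name);im=arm.snapshot(name)[...,::-1].copy()
    if file: cv2.imwrite("pics/"+file,im)
    return im,c["intrinsics"],c["cam_to_world"]
E
python3 - <<'E'
from h import *
c=arm.get_calibration("top");K,T=c["intrinsics"],c["cam_to_world"]
P=dict(spec=(142,122,.024),blockrec=(142,224,.014),keyrec=(288,138,.014),louperec=(296,224,.014),wipes=(193,405,.016),disc=(377,400,.013),key=(530,420,.006),loupe=(565,255,.019),anvil=(712,328,.02),puck=(618,442,.015),ring=(575,60,.03),cup=(705,50,.1),trayTL=(70,70,.016),trayBR=(375,275,.016))
for k,(u,v,z) in P.items(): print(k,ray((170+(u+.5)/4-.5,140+(v+.5)/4-.5),z,K,T)[0])
for z in(.1,.2,.3,.4,.5):print("mon",ray([(198,285),(170,272)],z,K,T)[:,:2].ravel())
c=arm.get_calibration("scene");K,T=c["intrinsics"],c["cam_to_world"]
for z in(.1,.2,.3,.4,.5):print("monS",ray([(245,285),(275,370)],z,K,T)[:,:2].ravel())
E
```

```text
spec [0.6655 0.1025 0.024 ]
blockrec [0.5791 0.1011 0.014 ]
keyrec [ 0.6544 -0.0205  0.014 ]
louperec [ 0.5795 -0.0295  0.014 ]
wipes [0.4252 0.0516 0.016 ]
disc [ 0.4302 -0.1014  0.013 ]
key [ 0.4144 -0.2292  0.006 ]
loupe [ 0.5527 -0.258   0.019 ]
anvil [ 0.4908 -0.3816  0.02  ]
puck [ 0.3956 -0.3029  0.015 ]
ring [ 0.7197 -0.2659  0.03  ]
cup [ 0.7088 -0.3723  0.1   ]
trayTL [0.7132 0.1683 0.016 ]
trayBR [ 0.5355 -0.0977  0.016 ]
mon [0.2801 0.0906 0.3199 0.1797]
mon [0.2803 0.066  0.3173 0.1491]
mon [0.2804 0.0415 0.3148 0.1186]
mon [0.2805 0.0169 0.3122 0.088 ]
mon [ 0.2806 -0.0076  0.3097  0.0575]
monS [0.4525 0.0437 0.2678 0.0936]
monS [0.4019 0.0593 0.2379 0.1037]
monS [0.3512 0.075  0.2079 0.1138]
monS [0.3006 0.0907 0.178  0.1239]
monS [0.25   0.1064 0.1481 0.134 ]
```

```bash
cat > fk.py <<'E'
from h import *
def fit():
    A=[];b=[];e=0
    for x in(.4,.5,.6,.7,.8):
        for z in(.05,.2,.35,.5):
            q=arm.solve_ik([x,0.05,z],R(0))
            if q is None: continue
            q=np.radians(q);s,c=np.sin,np.cos;p,f=q[1],q[1]+q[2]
            # forearm may have an offset (perp term)
            A+=[[1,0,s(p),s(f),c(f)],[0,1,c(p),c(f),-s(f)]];b+=[np.hypot(x,.05),z]
    S,res,*_=np.linalg.lstsq(np.array(A),np.array(b),rcond=None)
    return S,np.abs(np.array(A)@S-b).max(),len(b)
E
python3 - <<'E'
from fk import *
S,e,n=fit();print("a,h-tool,L1,L2,off",S,e,n)
print(arm.current_ee_pos())
for p in([.139,.609,.214],[.139,.609,.5],[.1,.42,.55],[.42,.0,.55],[.42,.02,.05],[.6655,.1025,.02],[.4908,-.3816,.02],[.58,.1,.02],[.414,-.229,.02]):
    q=arm.solve_ik(p,R(0))
    if q is None: print(p,None);continue
    t=np.radians(q);a,h,L1,L2,o=S
    er,ez=a+L1*np.sin(t[1]),h+L1*np.cos(t[1])
    f=t[1]+t[2];wr,wz=er+L2*np.sin(f)+o*np.cos(f),ez+L2*np.cos(f)-o*np.sin(f)
    print(p,np.array(q),"elbow r,z(-tool)",er,ez,"wrist",wr,wz)
c=arm.get_calibration("top");K,T=c["intrinsics"],c["cam_to_world"]
for z in(.2,.4,.6):print("lamp",ray([(105,97),(85,84),(0,280)],z,K,T)[:,:2].ravel())
E
```

```text
a,h-tool,L1,L2,off [ 0.0043 -0.0946  0.5942  0.3843  0.117 ] 0.0007030221890804572 38
[0.1386 0.6091 0.2134]
[0.139, 0.609, 0.214] [ 71.6679  28.2489  77.1363  -0.      74.6148 -18.3321] elbow r,z(-tool) 0.28552530425910416 0.42880528282853103 wrist 0.6249868196232254 0.2140350237060627
[0.139, 0.609, 0.5] [ 71.6679  21.8322  45.1109  -0.     113.0569 -18.3321] elbow r,z(-tool) 0.22526690407456093 0.45695618258638016 wrist 0.6246733809493108 0.49979134159551153
[0.1, 0.42, 0.55] [ 68.6727   2.7514  63.0609  -0.     114.1877 -21.3273] elbow r,z(-tool) 0.03281504271797785 0.4988886122332957 wrist 0.4312983394413546 0.5495980477389987
[0.42, 0.0, 0.55] [ -8.1581   1.6067  64.2707  -0.     114.1226 -98.1581] elbow r,z(-tool) 0.020953232783068588 0.499339951620117 wrist 0.4194938871168651 0.5495966074979917
[0.42, 0.02, 0.05] [ -5.4225  28.3086 115.291   -0.      36.4004 -95.4225] elbow r,z(-tool) 0.286070770304557 0.4285118406126792 wrist 0.41992804400690886 0.0497736528182459
[0.6655, 0.1025, 0.02] [  3.6778  44.2467  79.4716  -0.      56.2817 -86.3222] elbow r,z(-tool) 0.4188899195920328 0.33102617801607165 wrist 0.6735677619794048 0.020382360736939734
[0.4908, -0.3816, 0.02] [ -43.3665   41.2201   87.603    -0.       51.1769 -133.3665] elbow r,z(-tool) 0.39583763734414246 0.35232311377594694 wrist 0.6218652174637636 0.0202509564936688
[0.58, 0.1, 0.02] [  3.9704  39.4214  92.6154  -0.      47.9631 -86.0296] elbow r,z(-tool) 0.3816163832595004 0.3643924810753605 wrist 0.5886717472241012 0.02017095230308208
[0.414, -0.229, 0.02] [ -36.1857   34.0219  109.243    -0.       36.735  -126.1857] elbow r,z(-tool) 0.3367493402658375 0.39786177460828726 wrist 0.47281655250149934 0.019911912362971573
lamp [0.8542 0.3805 0.8968 0.4461 0.293  0.6401]
lamp [0.7716 0.286  0.808  0.3421 0.2914 0.5082]
lamp [0.689  0.1915 0.7193 0.2381 0.2898 0.3762]
```

Run:
```python
from h import *
def line(n,uv):
    c=arm.get_calibration(n);K,T=c["intrinsics"],c["cam_to_world"]
    d=T[:3,:3]@np.linalg.inv(K)@[*uv,1];return T[:3,3],d/np.linalg.norm(d)
for a,b in(((105,97),(5,155)),((170,272),(245,285)),((198,285),(275,370))):
    o,d=line("top",a);p,e=line("scene",b)
    s,t=np.linalg.lstsq(np.c_[d,-e],p-o,rcond=None)[0];print(o+s*d,p+t*e)
arm.move_to([.139,.609,.55],arm.current_tool_rot())
arm.move_to([.1,.42,.55],R(0))
print(arm.current_t())
arm.move_to([.45,.0,.55],R(0));print(arm.current_t(),arm.current_force())
arm.move_to([.57,.03,.27],R(0))
im,K,T=shot("wrist","w_tray.png");print(K,T)
np.savez("w_tray.npz",im=im,K=K,T=T)
arm.move_to([.47,-.23,.27],R(0))
im,K,T=shot("wrist","w_mat.png");np.savez("w_mat.npz",im=im,K=K,T=T)
print(arm.current_t(),arm.current_force())
a=cv2.imread("pics/w_tray.png");b=cv2.imread("pics/w_mat.png")
cv2.imwrite("pics/both.png",cv2.resize(np.vstack([a[:],b]),(480,600)))
```

```text
[0.773  0.2875 0.3967] [0.772  0.2845 0.3949]
[0.3126 0.0924 0.3856] [0.3086 0.0883 0.3842]
[0.2801 0.096  0.078 ] [0.2747 0.0913 0.0768]
2.1583
4.1333 [ 0.4222  0.015  -0.157 ]
[[282.8345   0.     325.1735]
 [  0.     282.8345 204.3443]
 [  0.       0.       1.    ]] [[-0.0018  0.9642  0.265   0.4962]
 [ 1.      0.002  -0.0004  0.0282]
 [-0.0009  0.265  -0.9642  0.4422]
 [ 0.      0.      0.      1.    ]]
6.475 [ 0.0532  0.1597 -0.308 ]
```

View pics/w_tray.png

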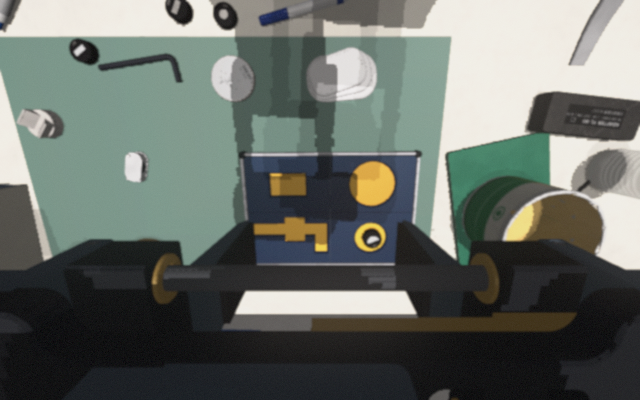

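View pics/w_mat.png

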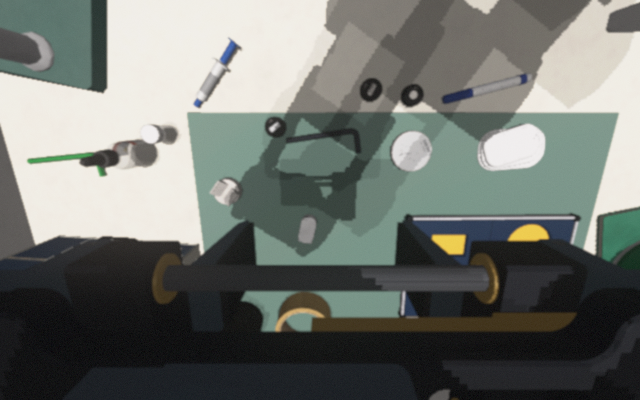

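w_tray view: tray spans (243,153)–(418,265), specimen at (372,237), disc (233,78), wipes (342,75), key (150,65), loupe (136,167), anvil (40,122). w_mat shows the same things nearer; black key there at (330,138), green one (75,160) off the mat.

```bash
cat > seg.py <<'E'
from h import *
def blob(im,roi,mask):
    x0,y0,x1,y1=roi;m=np.zeros(mask.shape,np.uint8);m[y0:y1,x0:x1]=mask[y0:y1,x0:x1]
    m=cv2.morphologyEx(m*255,cv2.MORPH_CLOSE,np.ones((3,3)))
    cs,_=cv2.findContours(m,cv2.RETR_EXTERNAL,cv2.CHAIN_APPROX_NONE)
    return max(cs,key=cv2.contourArea).reshape(-1,2)
def rect(W):
    # min-area rectangle in world mm: centre, (short,long), yaw of long side from world y
    (cx,cy),(w,h),a=cv2.minAreaRect((W[:,:2]*1000).astype(np.float32))
    b=cv2.boxPoints(((cx,cy),(w,h),a));e=[b[1]-b[0],b[2]-b[1]]
    l=max(e,key=np.linalg.norm);yaw=np.degrees(np.arctan2(-l[0],l[1]));yaw=(yaw+90)%180-90
    return np.array([cx,cy])/1000,sorted((w,h)),yaw
def masks(im):
    H=cv2.cvtColor(im,cv2.COLOR_BGR2HSV).astype(int);h,s,v=H[...,0],H[...,1],H[...,2]
    return dict(grey=(s<38),dark=v<62,yellow=(h>10)&(h<35)&(s>110)&(v>80),blue=(h>105)&(h<130)&(s>80))
E
python3 - <<'E'
from seg import *
def rep(n,f,roi,mk,z):
    d=np.load(f);im,K,T=d["im"],d["K"],d["T"];c=blob(im,roi,masks(im)[mk])
    m=np.zeros(im.shape[:2],np.uint8);cv2.drawContours(m,[c],-1,1,-1)
    ys,xs=np.nonzero(m);W=ray(np.c_[xs,ys],z,K,T)
    r=rect(W);print(n,"centroid",W.mean(0),"rect",r[0],np.round(r[1],1),round(r[2],1),"px",c.min(0),c.max(0))
t,m="w_tray.npz","w_mat.npz"
rep("block_rec",t,(345,157,405,212),"yellow",.009)
rep("loupe_rec",t,(262,168,314,200),"yellow",.009)
rep("key_rec",t,(246,210,335,256),"yellow",.009)
rep("anvil_rec",t,(350,218,392,256),"yellow",.009)
rep("spec",t,(358,226,386,250),"dark",.0165)
rep("disc",t,(200,48,262,108),"grey",.0075)
rep("disc",m,(380,120,440,180),"grey",.0075)
rep("wipes",t,(296,42,386,106),"grey",.010)
rep("wipes",m,(465,115,560,180),"grey",.010)
rep("loupe",t,(115,145,160,190),"grey",.0105)
rep("loupe",m,(288,210,330,250),"grey",.0105)
rep("anvil",t,(10,100,72,145),"grey",.012)
rep("anvil",m,(205,170,250,210),"grey",.012)
rep("key",t,(98,48,190,88),"dark",.006)
rep("key",m,(284,120,366,160),"dark",.006)
E
```

```text
block_rec centroid [0.5811 0.1006 0.009 ] rect [0.5814 0.1003] [69.6 70.5] 0.1 px [349 161] [394 205]
loupe_rec centroid [ 0.5825 -0.0314  0.009 ] rect [ 0.5827 -0.0311] [34.9 55.6] 0.1 px [269 173] [305 195]
key_rec centroid [ 0.6603 -0.0191  0.009 ] rect [ 0.6591 -0.0251] [ 51.8 125.6] -14.7 px [254 217] [327 251]
anvil_rec centroid [0.6704 0.1013 0.009 ] rect [0.671  0.1009] [49.2 51. ] 0.1 px [354 223] [385 251]
spec centroid [0.6623 0.0991 0.0165] rect [0.6634 0.0997] [16.6 24.4] 27.0 px [363 230] [378 242]
disc centroid [ 0.4294 -0.1026  0.0075] rect [ 0.4313 -0.1028] [67.3 69.6] -75.1 px [210  48] [258 106]
disc centroid [ 0.4309 -0.1016  0.0075] rect [ 0.4326 -0.1018] [64.2 65.9] 0.1 px [389 130] [433 173]
wipes centroid [0.4256 0.042  0.01  ] rect [0.4253 0.0448] [ 81.6 115.4] 0.1 px [296  42] [378 105]
wipes centroid [0.4178 0.0376 0.01  ] rect [0.42   0.0355] [ 81.8 127.2] 0.1 px [465 115] [546 171]
loupe centroid [ 0.5552 -0.2616  0.0105] rect [ 0.5556 -0.262 ] [37.9 50.9] 80.7 px [123 151] [148 182]
loupe centroid [ 0.5564 -0.2606  0.0105] rect [ 0.557  -0.2603] [47.1 72.8] 46.9 px [288 212] [329 249]
anvil centroid [ 0.4931 -0.3968  0.012 ] rect [ 0.499  -0.3976] [61.3 79.7] -10.3 px [ 10 102] [ 63 144]
anvil centroid [ 0.4956 -0.3785  0.012 ] rect [ 0.4959 -0.3819] [51.2 63.6] -4.0 px [208 177] [249 209]
key centroid [ 0.4109 -0.2282  0.006 ] rect [ 0.4101 -0.2336] [ 32.1 113.3] -8.3 px [99 55] [180  81]
key centroid [ 0.4059 -0.2184  0.006 ] rect [ 0.4037 -0.2314] [ 44.8 113.5] -9.2 px [286 120] [360 153]
```

Run:
```python
from seg import *
arm.move_to([.57,.03,.27],R(0))
arm.move_to([.685,.035,.14],R(0))
im,K,T=shot("wrist","w_near.png");np.savez("w_near.npz",im=im,K=K,T=T)
c=blob(im,(0,0,640,240),masks(im)["yellow"])
print(arm.current_t(),arm.current_force())
```

```text
8.325 [ 0.374  -0.8141  0.1256]
```

View pics/w_near.png

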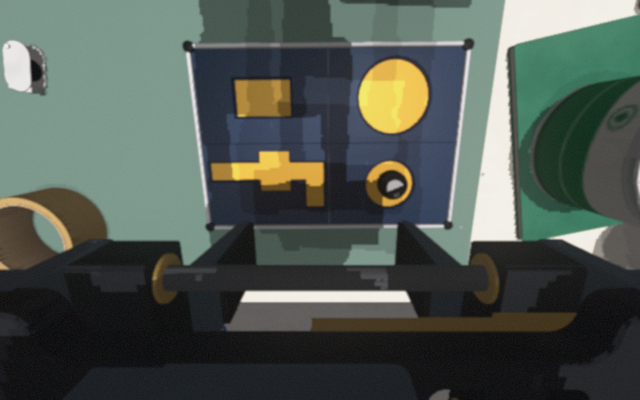

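Near view: key recess (210–325,150–206), specimen at (391,184) in the round recess, tray corners (188,45),(468,43),(210,227),(448,225).

Run:
```python
from seg import *
d=np.load("w_near.npz");im,K,T=d["im"],d["K"],d["T"];M=masks(im)
def pts(c): 
    m=np.zeros(im.shape[:2],np.uint8);cv2.drawContours(m,[c],-1,1,-1);y,x=np.nonzero(m);return np.c_[x,y]
for n,r in dict(block=(350,52,436,140),loupe=(226,72,300,124),key=(204,145,332,212),anvil=(358,155,420,212)).items():
    W=ray(pts(blob(im,r,M["yellow"])),.009,K,T);print(n,rect(W)[0],rect(W)[1],"bbox",W.min(0)[:2],W.max(0)[:2], (W.min(0)+W.max(0))[:2]/2)
W=ray([(188,45),(468,43),(210,227),(448,225)],.016,K,T);print("tray",W[:,:2],W.mean(0))
a=pts(blob(im,(358,155,420,212),M["yellow"]))
hole=np.array([p for p in a if not M["yellow"][p[1],p[0]]]);m=np.zeros(im.shape[:2],np.uint8);m[hole[:,1],hole[:,0]]=1
m=cv2.morphologyEx(m,cv2.MORPH_OPEN,np.ones((3,3)));
c=max(cv2.findContours(m,0,1)[0],key=cv2.contourArea).reshape(-1,2);print("px",c.min(0),c.max(0))
for z in(.009,.0165,.024):
    W=ray(pts(c),z,K,T);print("spec",z,rect(W),W.mean(0))
print((im[176:194:3,380:404:3]).max(2))
```

```text
block [0.5811 0.1003] [70.22203826904297, 70.54568481445312] bbox [0.5458 0.0651] [0.6166 0.1358] [0.5812 0.1004]
loupe [ 0.5823 -0.0309] [34.68791198730469, 55.527557373046875] bbox [ 0.5648 -0.0586] [ 0.5999 -0.0032] [ 0.5823 -0.0309]
key [ 0.6567 -0.0265] [51.36317825317383, 126.74750518798828] bbox [ 0.6351 -0.091 ] [0.6943 0.0309] [ 0.6647 -0.03  ]
anvil [0.6705 0.1016] [49.807777404785156, 50.30065155029297] bbox [0.6456 0.0764] [0.6954 0.1267] [0.6705 0.1016]
tray [[ 0.5363 -0.097 ]
 [ 0.5345  0.1661]
 [ 0.7178 -0.0956]
 [ 0.7152  0.1682]] [0.626  0.0354 0.016 ]
px [377 171] [405 198]
spec 0.009 (array([0.6712, 0.104 ]), [30.246530532836914, 30.60031509399414], np.float32(2.805832)) [0.6709 0.1041 0.009 ]
spec 0.0165 (array([0.6697, 0.1022]), [29.49798583984375, 29.843050003051758], np.float32(2.8057556)) [0.6694 0.1023 0.0165]
spec 0.024 (array([0.6682, 0.1004]), [28.749502182006836, 29.085773468017578], np.float32(2.8059082)) [0.6679 0.1006 0.024 ]
[[ 60  27  38  37  37  40  39  35]
 [ 28  38  38  38  69  97  63  40]
 [ 29  32  36 139 180 181 178 118]
 [ 29  27  71 176 181 182 178 152]
 [ 29  30  85 181 172 122  72  38]
 [ 41  28  61  92  47  37  38  34]]
```

```bash
cat > pp.py <<'E'
from seg import *
SAFE=.14
def pick(x,y,z,yaw,open_,w):
    arm.grip(open_);arm.move_to([x,y,SAFE],R(yaw));arm.move_l([x,y,z+.03]);arm.move_l([x,y,z],feed=.06)
    arm.grip(max(w-.008,0));print("grip",arm.current_width(),arm.current_grasp_force(),arm.current_force())
    arm.move_l([x,y,SAFE],feed=.15);print("held",arm.current_width(),arm.current_force(),arm.current_t())
def place(x,y,z,yaw,open_):
    arm.move_to([x,y,SAFE],R(yaw));arm.move_l([x,y,z+.03]);arm.move_l([x,y,z],feed=.04)
    print("down",arm.current_force(),arm.current_width())
    arm.grip(open_);arm.sleep(.2);arm.move_l([x,y,SAFE]);print("t",arm.current_t())
E
python3 - <<'E'
from pp import *
c=arm.get_calibration("top");im=cv2.imread("pics/top0.png");H=cv2.cvtColor(im,cv2.COLOR_BGR2HSV)
W=ray(blob(im,(198,226,240,256),(H[...,1]<40)&(H[...,2]>170)),.012,c["intrinsics"],c["cam_to_world"])
r=rect(W);print("wipes",r,W.mean(0))
pick(.669,.102,.0165,0,.048,.030)
im,K,T=shot("wrist","held.png")
arm.move_to([.5,.03,SAFE],R(0));print(arm.current_width(),arm.current_t())
im,K,T=shot("wrist","held.png");np.savez("w_held.npz",im=im,K=K,T=T)
E
```

```text
wipes (array([0.4236, 0.0523]), [70.2708740234375, 100.35148620605469], np.float32(0.17588806)) [0.4258 0.053  0.012 ]
grip 0.028847695505168067 30.000468492507935 [-0.7455  0.0681  2.9099]
held 0.029138743173964154 [-0.0233  0.6461 -0.5962] 12.35
0.029267792149854772 13.1583
```

View pics/held.png

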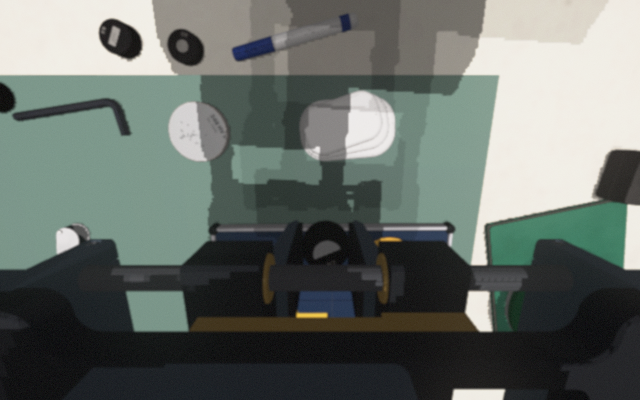

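Specimen held level between the fingers at (325,245); disc at (198,131), key (70,110), wipes (350,125).

Run:
```python
from pp import *
d=np.load("w_held.npz");print("disc",ray((198.5,131),.0075,d["K"],d["T"]), "edges",ray([(168,131),(229,131),(198,101),(198,161)],.0075,d["K"],d["T"])[:,:2])
place(.425,.042,.0243,0,.05)
# look at mat + wipes from above
arm.move_to([.53,-.06,.20],R(0))
im,K,T=shot("wrist","w2.png");np.savez("w2.npz",im=im,K=K,T=T);print(arm.current_t(),T[:3,3])
```

```text
disc [[ 0.4306 -0.1038  0.0075]] edges [[ 0.4306 -0.1355]
 [ 0.4305 -0.0721]
 [ 0.4012 -0.1009]
 [ 0.4616 -0.108 ]]
down [-1.1138 -0.3028 -0.4755] 0.02866929666182391
t 16.8833
17.6083 [ 0.4558 -0.062   0.3702]
```

View pics/w2.png

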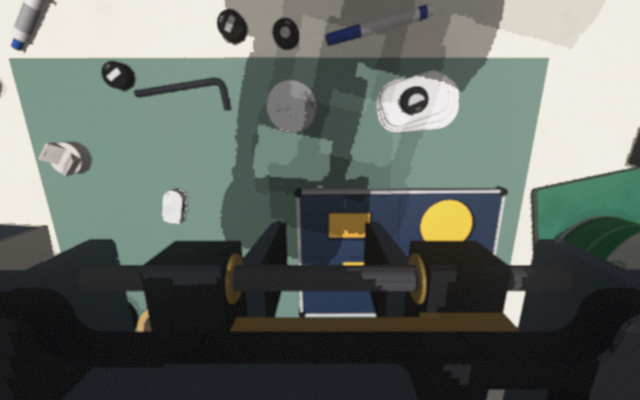

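Specimen stands on the wipes face up at (413,100). Now the block, then a near look at anvil and loupe.

Run:
```python
from pp import *
d=np.load("w2.npz");p=ray((291.5,105.5),.0075,d["K"],d["T"])[0];print("disc",p)
pick(.431,(p[1]-.102)/2,.008,0,.085,.060)
place(.5812,.1004,.0155,0,.072)
arm.move_to([.58,-.31,.15],R(0))
im,K,T=shot("wrist","w3.png");np.savez("w3.npz",im=im,K=K,T=T);print(arm.current_t())
```

```text
disc [ 0.4298 -0.103   0.0075]
grip 0.05848468933255632 30.001083612442017 [-0.0039  1.6897  4.8086]
held 0.058383621823647695 [-0.0279  0.0172 -2.4279] 21.9167
down [-3.2822  0.3267  4.0653] 0.05871556645882252
t 26.2
27.7667
```

View pics/w3.png

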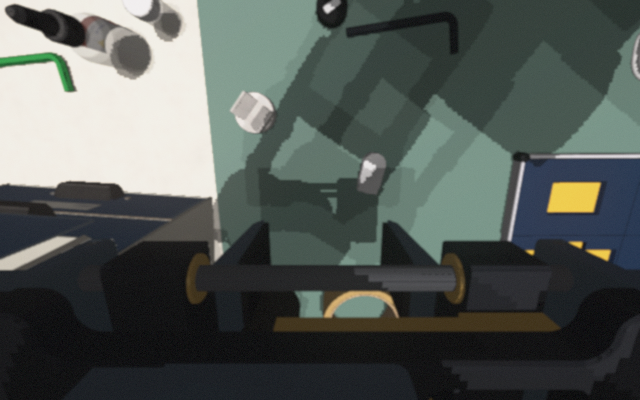

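w3: anvil at (254,112), loupe (372,173) in shadow, drawer unit at left edge up to (213,200), key (410,25).

Run:
```python
from pp import *
def bl(n,im,K,T,roi,mask,z):
    c=blob(im,roi,mask);m=np.zeros(im.shape[:2],np.uint8);cv2.drawContours(m,[c],-1,1,-1);y,x=np.nonzero(m)
    W=ray(np.c_[x,y],z,K,T);r=rect(W);print(n,c.min(0),c.max(0),"cen",W.mean(0)[:2],"rect",r[0],np.round(r[1],1),round(float(r[2]),1))
    C=np.cov((W[:,:2]-W.mean(0)[:2]).T);v=np.linalg.eigh(C)[1][:,1];print("   axis yaw",(np.degrees(np.arctan2(-v[0],v[1]))+90)%180-90)
c=arm.get_calibration("top");t=cv2.imread("pics/top0.png");tk=(c["intrinsics"],c["cam_to_world"])
H=cv2.cvtColor(t,cv2.COLOR_BGR2HSV)
bl("loupe top",t,*tk,(303,192,320,214),(H[...,1]<45),.0105)
bl("anvil top",t,*tk,(337,211,358,233),(H[...,1]<45),.012)
for f,rl,ra in(("w3.npz",(352,145,392,200),(228,88,280,138)),("w2.npz",(155,182,192,228),(36,138,92,178)),("w_mat.npz",(295,212,320,246),(206,175,246,208))):
    d=np.load(f);im=d["im"];H=cv2.cvtColor(im,cv2.COLOR_BGR2HSV).astype(int)
    b=im.astype(int);neutral=(b.max(2)-b.min(2)<22)&(b.max(2)>95)
    bl("loupe "+f,im,d["K"],d["T"],rl,neutral,.0105)
    bl("anvil "+f,im,d["K"],d["T"],ra,neutral,.012)
for z in(.1,.2,.3):print("tower",ray((368,193),z,*tk)[0], ray((213,200),z,np.load("w3.npz")["K"],np.load("w3.npz")["T"])[0])
cr=np.load("w3.npz")["im"];cv2.imwrite("pics/c3.png",np.hstack([cv2.resize(cr[80:145,220:290],(420,390),interpolation=2),cv2.resize(cr[140:205,340:405],(390,390),interpolation=2)])[:,:800])
```

```text
loupe top [303 192] [319 213] cen [ 0.5572 -0.2584] rect [ 0.5573 -0.2583] [54.6 72.4] -89.8
   axis yaw -89.5975460920381
anvil top [337 211] [357 232] cen [ 0.4923 -0.38  ] rect [ 0.4924 -0.3802] [67.7 71.9] 89.7
   axis yaw 84.03014252075869
loupe w3.npz [352 153] [385 183] cen [ 0.5472 -0.2655] rect [ 0.5497 -0.2632] [32.8 36.2] 1.6
   axis yaw 26.61788509382832
anvil w3.npz [229  90] [279 137] cen [ 0.4907 -0.3863] rect [ 0.4906 -0.3869] [43.7 44. ] 60.4
   axis yaw 20.224623213593006
loupe w2.npz [161 188] [188 224] cen [ 0.5556 -0.261 ] rect [ 0.5553 -0.2609] [35.2 51.2] 81.3
   axis yaw 67.8760852403322
anvil w2.npz [ 36 141] [ 91 177] cen [ 0.4923 -0.3891] rect [ 0.4938 -0.3943] [43.6 77.1] 2.3
   axis yaw 6.773263320597721
loupe w_mat.npz [297 217] [316 244] cen [ 0.5578 -0.2613] rect [ 0.5576 -0.2611] [27.6 47.5] 76.9
   axis yaw 77.56625923812811
anvil w_mat.npz [209 175] [245 207] cen [ 0.4923 -0.3857] rect [ 0.4868 -0.3842] [47.1 58.1] 68.1
   axis yaw 50.92350730468664
tower [ 0.5731 -0.4424  0.1   ] [ 0.5632 -0.4012  0.1   ]
tower [ 0.5535 -0.4311  0.2   ] [ 0.5375 -0.3603  0.2   ]
tower [ 0.534  -0.4198  0.3   ] [ 0.5118 -0.3194  0.3   ]
```

View pics/c3.png

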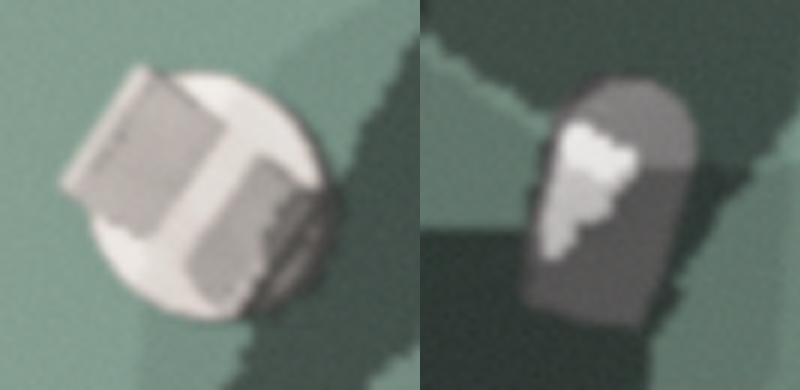

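Crop: the anvil's body circle is centred at w3 px (254,112); the loupe runs from (375,153) to (367,193), long axis about 79° from y.

Run:
```python
from pp import *
d=np.load("w3.npz");K,T=d["K"],d["T"]
a=ray((254.2,112.2),.0105,K,T)[0];l=ray((370.9,173.3),.0105,K,T)[0];print(a,l)
print("anvil dia",np.ptp(ray([(234.7,112),(274.7,112)],.0105,K,T)[:,1]),np.ptp(ray([(254,92),(254,133.3)],.0105,K,T)[:,0]))
ok=np.hypot(*(a[:2]-[.4935,-.383]))<.006 and np.hypot(*(l[:2]-[.5565,-.2612]))<.006
if ok:
    arm.grip(.062);arm.move_to([.47,-.32,.2],R(-35))
    pick(a[0],a[1],.0085,-35,.062,.040)
    if arm.current_width()>.036:
        arm.move_l([.47,-.32,.16]);arm.move_to([.55,-.05,.16],R(0))
        place(.6705,.1012,.0158,0,.054)
    lx,ly=(l[0]+.5565)/2,(l[1]-.2612)/2
    arm.move_to([.55,-.1,.16],R(-11))
    pick(lx,ly,.0085,-11,.045,.024)
    arm.move_to([.52,-.1,.16],R(-50));im,K,T=shot("wrist","w4.png");np.savez("w4.npz",im=im,K=K,T=T)
```

```text
[ 0.4914 -0.3851  0.0105] [ 0.5553 -0.2603  0.0105]
anvil dia 0.04180369114222954 0.04114559968376058
grip 0.038054030156720736 30.0007658695813 [-1.4538  0.1237  3.8928]
held 0.03792367351754525 [ 0.2728  0.718  -1.7319] 32.3667
down [-5.0414 -0.1839  7.8611] 0.03806501167814081
t 38.1917
grip 0.022648084339155865 30.000603188818786 [0.057  0.1125 2.8005]
held 0.022437876152597708 [-0.1226 -0.0787 -0.3251] 43.1667
```

Run:
```python
from pp import *
place(.5824,-.031,.0158,-89.6,.036)
arm.move_to([.63,.02,.20],R(0))
arm.move_to([.69,.0,.16],R(0))
im,K,T=shot("wrist","w5.png");np.savez("w5.npz",im=im,K=K,T=T);print(arm.current_t())
arm.move_to([.50,-.2,.16],R(0))
im2,K,T=shot("wrist","w6.png");np.savez("w6.npz",im=im2,K=K,T=T);print(arm.current_t())
cv2.imwrite("pics/c56.png",np.vstack([cv2.resize(im[20:240,170:500],(480,320)),cv2.resize(im2[20:220,180:480],(420,280))[:,:].copy() if 0 else cv2.resize(im2[20:220,170:500],(480,280))]))
```

```text
down [-2.0342  0.3395  4.2529] 0.022508230710371262
t 48.2583
50.0833
51.2
```

View pics/c56.png

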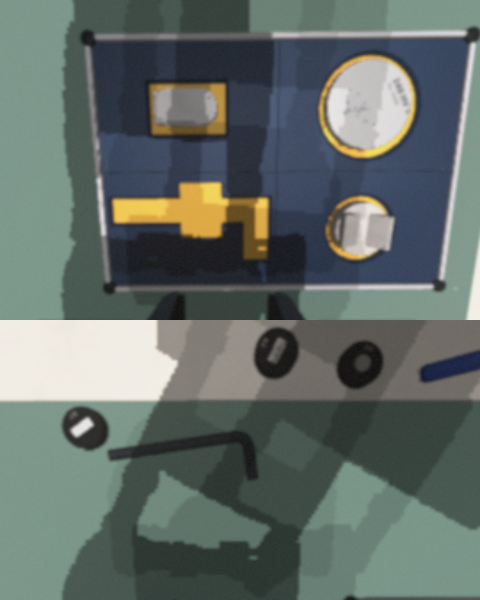

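Disc, loupe and anvil all sit inside their yellow recesses. Black key at w6 px about (246,116)–(340,104), short arm to (344,133).

Run:
```python
from pp import *
d=np.load("w6.npz");im,K,T=d["im"],d["K"],d["T"]
v=im.max(2).astype(int);bg=cv2.medianBlur(im.max(2),31).astype(int)
c=blob(im,(238,92,352,138),(v<52));m=np.zeros(v.shape,np.uint8);cv2.drawContours(m,[c],-1,1,-1);y,x=np.nonzero(m)
W=ray(np.c_[x,y],.006,K,T)[:,:2];print("mask",c.min(0),c.max(0),rect(W),W.mean(0))
P=ray([(245.6,116.4),(339.8,103.6),(343.9,132.9)],.006,K,T)[:,:2];print(P,np.linalg.norm(P[1]-P[0]),np.linalg.norm(P[2]-P[1]))
# long arm: mask pixels well clear of the short arm
L=W[W[:,1]<P[1][1]-.015];vx,vy,x0,y0=cv2.fitLine((L*1000).astype(np.float32),cv2.DIST_HUBER,0,.01,.01).ravel()
if vy<0:vx,vy=-vx,-vy
th=np.degrees(np.arctan2(-vx,vy));u=np.array([vx,vy]);n=np.array([vy,-vx])
s=W@u*1000;print("yaw",th,"extent",s.min(),s.max(),s.max()-s.min(),"width",np.ptp(L@n)*1000)
o=np.array([x0,y0]);mid=(s.min()+s.max())/2
g=(o+u*(mid-o@u+5))/1000;print("grip pt",g,"cov check short", ((W@n*1000)-(o@n)).max())
np.save("key.npy",[*g,th])
```

```text
mask [248  99] [346 133] (array([ 0.4091, -0.2302]), [34.33378601074219, 109.19840240478516], np.float32(-8.849388)) [ 0.4102 -0.2173]
[[ 0.4159 -0.2893]
 [ 0.4025 -0.186 ]
 [ 0.4333 -0.1809]] 0.10424187707791327 0.031279664279932846
yaw 9.445083 extent -351.4564933843146 -245.16420908162527 106.29228430268935 width 9.251724980570419
grip pt [ 0.407  -0.2296] cov check short 34.31634207973315
```

Run:
```python
from pp import *
gx,gy,th=np.load("key.npy");gy-=.0012
arm.move_to([.46,-.2,.16],R(-81))
pick(gx,gy,.0045,-90+9.2,.030,.008)
w=arm.current_width()
if w>.005:
    arm.move_to([.58,-.1,.16],R(-89.6));arm.move_to([.656,-.025,.14],R(-89.6))
    place(.656,-.025,.0150,-89.6,.020)
    arm.move_to([.70,.0,.18],R(0))
    im,K,T=shot("wrist","w7.png");np.savez("w7.npz",im=im,K=K,T=T);print(arm.current_t())
    cv2.imwrite("pics/c7.png",cv2.resize(im[20:240,170:500],(780,520)))
```

```text
grip 0.007424388402471557 30.001559257507324 [-0.3484  0.898   4.8865]
held 0.007755049223455898 [-0.1907 -0.9334 -0.9946] 56.2083
down [0.1896 0.5214 0.2126] 0.00737949619279791
t 61.125
62.5917
```

View pics/c7.png

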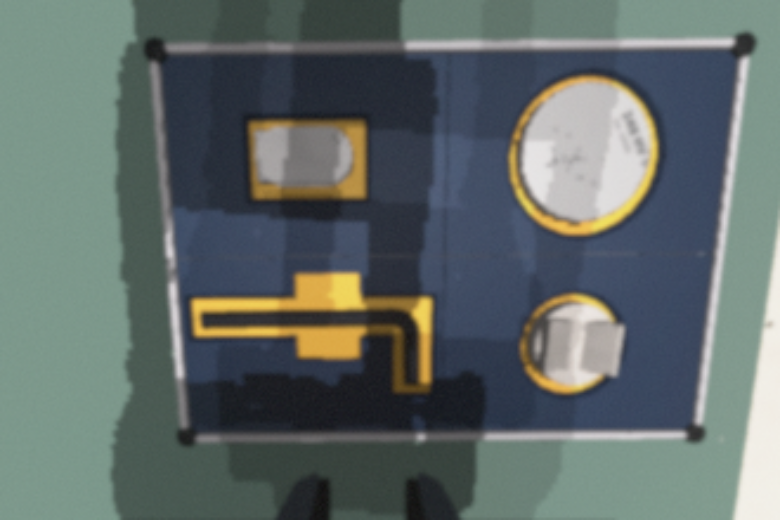

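The key lies centred in its slot, and the other three are inside their recesses. One last oblique check for tilt and the specimen.

Run:
```python
from pp import *
arm.move_to([.50,-.30,.25],R(0));arm.sleep(.3)
im,_,_=shot("scene");cv2.imwrite("pics/end.png",cv2.resize(im[190:330,130:330],(800,560),interpolation=2));print(arm.current_t())
```

```text
64.3167
```

View pics/end.png

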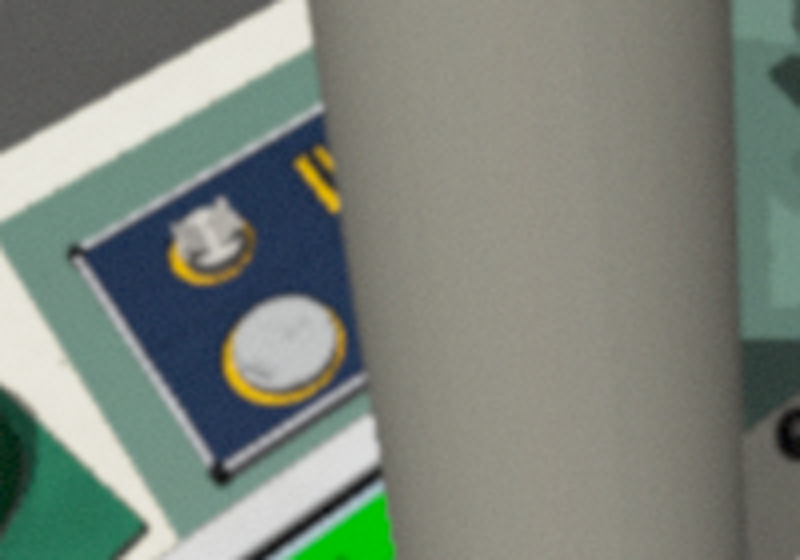

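Anvil and disc are level with yellow visible round them; the specimen was seen standing on the wipes (w2) and nothing has been near it since.

```bash
python3 -c "
from rig import arm
print(arm.sign_off(),arm.current_t())"
```

```text
the job is handed in; nothing more can be done
the job is handed in; nothing more can be done
```

I handed the job in at about 64 s: the camera showed all four accessories in their own recesses, and the black specimen stood polished face up on the wipes when last seen, just after I placed it; the sign-off returned no verdict.

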